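Unlock the bracket drawer and sort the handed brackets

ROBOT

A 7-joint arm with a two-finger parallel gripper is mounted at the origin on the work surface. World frame = base frame: x ahead of the robot, y to its left, z up, the work surface at z = 0. Lengths are in m, angles in rad, forces in N, time in s.
With the tool pointing down it reaches from about 0.35 to 0.9 m from the base axis. Payload 7.2 kg.
Tool frame: the origin (TCP) lies on the mounting face of the last link; the fingertips stand 173 mm ahead of it and the grasp point (between the pads) lies 155 mm ahead of it; z points along the fingers, y is the direction in which the jaws open and shut (so a half turn about z gives the same grasp; the last joint's range is limited). The gripper opens to 85 mm and grips with 20 to 120 N. Pads are 22 mm wide; open, the fingers measure 114 mm over their backs; the gripper's body (76 mm by 85 mm) begins 54 mm behind the grasp point. The pads swing forward as they close: fully open they stand 13 mm farther back than shut.
Start: joints at [1.086, 0.411, -0.013, 1.596, 0.006, 1.134, -0.082], TCP at [0.253, -0.571, 0.405] pointing down, gripper open.
Joint ranges: [-2.95, 2.95], [-0.29, 1.99], [-1.47, 1.44], [0.14, 2.54], [-1.03, 4.17], [0.13, 1.85], [-2.86, 2.86]. Speed limits (rad/s): [2.39, 2.39, 3.01, 3.01, 3.14, 3.14, 3.14].

INTERFACE

Orientations are given as a unit quaternion [w, x, y, z].
In Python, from cell import bot, state, imaging gives the robot as it stands. Calls block until the motion is done:
- bot.move_to(position, orientation): joint-space move of the TCP to a pose.
- bot.servo_line(position, speed=0.15, ori=None, contact_N=None): straight line of the TCP; ori=None keeps the orientation; speed is the mean speed in m/s. With contact_N (N) it stops when the force on the tool has changed by that much, and returns True; else False.
- bot.movej(angles): joint-space move.
- bot.open_jaws() and bot.grasp(): open the fingers fully, or close them until they stop; the grip force is fixed at half the most.
- bot.sleep(seconds).
- bot.solve_ik(position, orientation): joint angles nearest the present ones, or None.
- state(): the state.
- imaging.capture(name): name is "scene" or "top"; returns (picture, depth): 420x560x3 uint8, red, green, blue; 420x560 float32, m along the optical axis (not along the pixel's ray), 0 where there is no reading.
- imaging.camera_info(name): a dict with "fx", "fy", "cx", "cy" (pixels), "eye" and "attitude" of the camera in the world. Camera axes: x right, y down, z forward; pixel columns grow to the right and rows downward; lengths in m; the calibration is good to about 2 mm. A picture is of the moment at which its call begins. camera_info takes no time and is no camera call.
A pose or a line that the arm cannot do raises bot.PlanningError and nothing moves.
- bot.finish_job(): hands the job in, once; it reports no verdict.
The state is a dict: "time": time; "qpos": joint angles; "qd": joint speeds; "tau": joint torques, N m; "eef_pos": TCP position; "ee_rot": TCP orientation; "ft_force": force on the tool from outside, world axes, zero at the start; "wrist_torque": the same for the moment, N m; "gripper_width": finger opening in m.
Only numpy, scipy, OpenCV 4.12 (cv2) and the standard library are available. Lean on these libraries where they do the work, as an engineer would, in place of code of your own. Each camera call takes 0.05 s, during which the arm holds its last target.

TASK

Take the release key from its stand, push its rod down through the slot in the top of the drawer unit to press the hidden latch so that the drawer springs open, and sort every bracket in the drawer: left-hand ones into the bin on the robot's left, right-hand ones into the bin on the robot's right (look from above with the upright web on top and the ear end pointing away from you: the side on which the ear sticks out is the bracket's hand). When the drawer is empty push it shut until it latches, and leave the key hanging upright in its stand; do not disturb the other things on the bench and on the unit.

Things in the scene. Friction and masses are not known exactly. Their poses are not given: they have to be found in the camera images.
- cabinet: fixed grey drawer unit, 240 deep (x) x 500 wide (y) x 115 mm high; origin: middle of the front face's lower edge, on the bench; its +x points into the unit, away from the drawer's opening direction. Its flat top carries the key stand and, as bystanders, a jar, a tape roll, a wrench and a meter.
- slot (a point): centre of the mouth of the narrow slot in the unit's 6 mm thick top panel, 30 mm behind the front face and 115 mm above the bench. The slot is 16 mm (cabinet x) by 36 mm (cabinet y). 26 mm below the mouth, hidden inside, lies a flat spring-loaded latch tab 26 x 44 mm.
- latch (a joint): how far the hidden latch tab is pressed down, m: 0 up, 0.014 at its stop; from about 0.011 it frees the drawer. It needs 1.5 to 5 N and springs back up when let go.
- drawer (a joint): how far the drawer is out, m: 0 shut and latched, 0.16 fully out, -0.005 at the inner stop. Once the tab is pressed a spring (6 N shut, 3.5 N out) drives it out in 1 to 1.5 s and keeps it out. To shut it, push it in to about -0.004, where the latch snaps (10 to 20 N); let go, it then rests at 0.
- drawer_face (a point): centre of the outer face of the drawer's white front panel (panel 490 wide in y, 10 thick, from 6 to 90 mm above the bench), to push on along the cabinet's +x; moves with the drawer. Push near its upper edge, so that the gripper stays above the unit's top
- drawer_floor (a point): centre of the top of the drawer's steel floor, 12 mm above the bench (140 mm in x by 456 mm in y inside, lips 10 mm high at the back and sides, the 90 mm high panel in front); moves with the drawer. The brackets lie on it, in a row, webs roughly along the cabinet's x.
- key: loose release key, upright, 126 mm long: steel rod 10 mm diameter with a round tip, from 0 to 70 mm; flange 34 mm diameter from 70 to 76 mm; square aluminium handle 22 x 22 mm from 76 to 126 mm, sides along its x and y. Origin: the rod's tip; z up. 0.14 kg. Hangs by its flange in the stand.
- stand: fixed black key stand 50 x 50 x 80 mm on top of the drawer unit, with an upright square hole 20 x 20 mm through it; origin: centre of its underside (at 115 mm above the bench). With the key parked, the flange rests on its top and the rod's tip is 10 mm above its underside.
- left_bracket_1: left-hand aluminium bracket: base plate 100 x 34 x 6 mm (x, y, z); upright web 80 (x) x 10 (y) mm on its centre line, up to 46 mm high (to grip); a flat ear 30 (x) x 22 (y) x 6 mm at its +x end sticks out to +y. From above, ear end pointing away from you, the ear is on the LEFT. Origin: centre of the plate's underside; z up. 0.10 to 0.21 kg. May be absent.
- left_bracket_2: left-hand aluminium bracket: base plate 100 x 34 x 6 mm (x, y, z); upright web 80 (x) x 10 (y) mm on its centre line, up to 46 mm high (to grip); a flat ear 30 (x) x 22 (y) x 6 mm at its +x end sticks out to +y. From above, ear end pointing away from you, the ear is on the LEFT. Origin: centre of the plate's underside; z up. 0.10 to 0.21 kg. May be absent.
- left_bracket_3: left-hand aluminium bracket: base plate 100 x 34 x 6 mm (x, y, z); upright web 80 (x) x 10 (y) mm on its centre line, up to 46 mm high (to grip); a flat ear 30 (x) x 22 (y) x 6 mm at its +x end sticks out to +y. From above, ear end pointing away from you, the ear is on the LEFT. Origin: centre of the plate's underside; z up. 0.10 to 0.21 kg. May be absent.
- right_bracket_1: right-hand aluminium bracket: base plate 100 x 34 x 6 mm (x, y, z); upright web 80 (x) x 10 (y) mm on its centre line, up to 46 mm high (to grip); a flat ear 30 (x) x 22 (y) x 6 mm at its +x end sticks out to -y. From above, ear end pointing away from you, the ear is on the RIGHT. Origin: centre of the plate's underside; z up. 0.10 to 0.21 kg. May be absent.
- right_bracket_2: right-hand aluminium bracket: base plate 100 x 34 x 6 mm (x, y, z); upright web 80 (x) x 10 (y) mm on its centre line, up to 46 mm high (to grip); a flat ear 30 (x) x 22 (y) x 6 mm at its +x end sticks out to -y. From above, ear end pointing away from you, the ear is on the RIGHT. Origin: centre of the plate's underside; z up. 0.10 to 0.21 kg. May be absent.
- left_bin: fixed grey open bin for left-hand brackets, on the +y, the robot's left of the drawer: 230 (x) x 145 (y) x 60 mm high outside, walls 4 mm, floor about 4 mm; origin: centre of its underside
- right_bin: fixed grey open bin for right-hand brackets, on the -y, the robot's right of the drawer: 230 (x) x 145 (y) x 60 mm high outside, walls 4 mm, floor about 4 mm; origin: centre of its underside
- flux_jar: bystander: small jar 52 mm diameter, 62 mm high, standing on the drawer unit's top on the other side of the slot from the stand; origin: centre of its underside
- tape_roll: bystander: roll of tape lying flat on the unit, 84 mm diameter, 19 mm high; origin: centre of its underside
- wrench: bystander: flat wrench 130 mm long lying on the unit
- mug: bystander: white mug 80 mm diameter, 90 mm high, handle at its +y; origin: centre of its underside
- meter: bystander: black hand meter on the unit, 105 x 62 x 31 mm; origin: centre of its underside
- board_box: bystander: cardboard box 110 x 80 x 40 mm; origin: centre of its underside

How it is judged:
By the outcome, as a careful person would: the job done as asked, in the order asked, and still so for the second after the job is handed in, with the robot touching nothing.
Of left_bracket_1, left_bracket_2, left_bracket_3, right_bracket_1, right_bracket_2 only 3 to 5 are there at a start; the rules pass over those that are not, and their reading is None.
At some moment in a run one of left_bracket_1, left_bracket_2, left_bracket_3, right_bracket_1, right_bracket_2 may be knocked a few centimetres aside while the robot is not near it.
It also fails if it takes over 210 s, if anything falls off the work surface, if the arm or the gripper's body presses on something with over 40 N, if the wrist force passes 120 N, or if a joint passes its speed limit or range.

## Working session

There is one attempt and no reset: what is moved stays moved. The work goes in short steps, each a Python script; the robot and the scene stay as the last script left them, time stands still between calls to the robot, and variables do not carry over. Pictures are saved under pics/ and viewed, and the job is handed in when it is done.

```bash
ls; mkdir -p pics
python3 - <<'E'
from cell import bot,state,imaging
import cv2,numpy as np
for n in("scene","top"):
    p,d=imaging.capture(n); cv2.imwrite(f"pics/{n}0.png",p[:,:,::-1]); print(n,imaging.camera_info(n)); np.save(f"pics/{n}0.npy",d)
print(state())
E
```

```text
pics
scene {'fx': 392.82680068226773, 'fy': 392.82680068226773, 'cx': 277.08717237209027, 'cy': 214.91686044700927, 'eye': array([0.25663898, 0.64991353, 0.78894363]), 'attitude': array([ 0.104544  , -0.2314267 ,  0.88766607, -0.38413694])}
top {'fx': 428.3479917395044, 'fy': 428.3479917395044, 'cx': 279.9547245773253, 'cy': 214.71581441648289, 'eye': array([ 0.41960088, -0.0035811 ,  1.09081115]), 'attitude': array([-0.07080845,  0.71407543, -0.69289071,  0.07060387])}
{'time': 0.1, 'qpos': array([ 1.08577538,  0.41183826, -0.01272652,  1.59693324,  0.00561814,
        1.13431287, -0.08221027]), 'qd': array([-0.0011231 ,  0.00054146, -0.00102213,  0.0001361 ,  0.00116053,
        0.00095486, -0.00058136]), 'tau': array([ 4.37415074e-03, -6.01826906e+01,  6.85189739e-01, -3.00087190e+01,
        1.41849052e-02,  6.42279396e-03,  7.50341451e-05]), 'eef_pos': array([ 0.25294611, -0.57132423,  0.40393658]), 'ee_rot': array([-6.98342345e-04,  9.78357175e-01,  2.06921987e-01, -2.05587136e-04]), 'ft_force': array([-0.7677048 , -0.19874857,  0.082016  ]), 'wrist_torque': array([-0.00079966, -0.0028365 , -0.02706399]), 'gripper_width': 0.08569832882813201}
```

View pics/scene0.png

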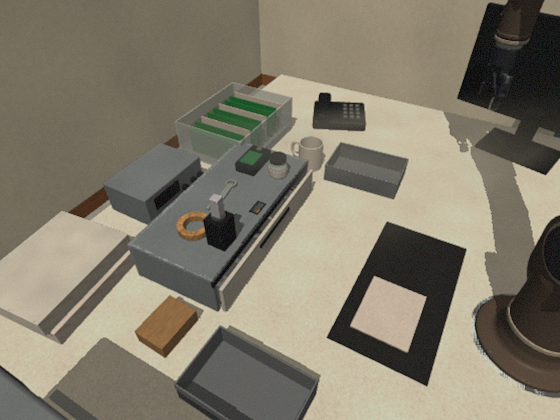

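View pics/top0.png

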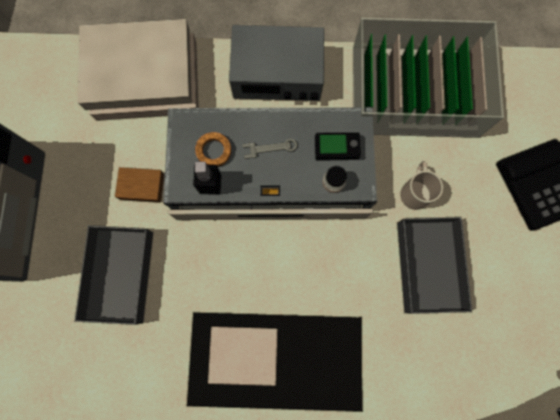

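```bash
cat > h.py <<'E'
from cell import bot,state,imaging
import cv2,numpy as np
from scipy.spatial.transform import Rotation as R
def Rm(q): return R.from_quat([q[1],q[2],q[3],q[0]]).as_matrix()
def cam(n):
    c=imaging.camera_info(n); return c,Rm(c["attitude"]),np.array(c["eye"])
def ray(n,uv,z):
    c,M,e=cam(n); uv=np.atleast_2d(np.array(uv,float))
    d=np.c_[(uv[:,0]-c["cx"])/c["fx"],(uv[:,1]-c["cy"])/c["fy"],np.ones(len(uv))]@M.T
    return e+d*((z-e[2])/d[:,2])[:,None]
def cloud(n,dep):
    c,M,e=cam(n); v,u=np.mgrid[:dep.shape[0],:dep.shape[1]]
    P=np.stack([(u-c["cx"])/c["fx"]*dep,(v-c["cy"])/c["fy"]*dep,dep],-1)@M.T+e
    P[dep<=0]=np.nan; return P
def proj(n,P):
    c,M,e=cam(n); q=(np.atleast_2d(P)-e)@M
    return np.c_[q[:,0]/q[:,2]*c["fx"]+c["cx"],q[:,1]/q[:,2]*c["fy"]+c["cy"]]
def shot(name,tag,crop=None,k=1):
    p,d=imaging.capture(name); 
    q=p[:,:,::-1]
    if crop: u0,v0,u1,v1=crop; q=q[v0:v1,u0:u1]
    cv2.imwrite(f"pics/{tag}.png",cv2.resize(q,None,fx=k,fy=k,interpolation=cv2.INTER_CUBIC)); return p,d
E
python3 - <<'E'
from h import *
for n in("top","scene"):
    d=np.load(f"pics/{n}0.npy"); P=cloud(n,d)
    print(n,[P[r,c].round(3) for r,c in ((300,450),(290,60))] if n=="top" else P[300,350].round(3))
    m=(abs(P[...,2]-.115)<.006)&(P[...,0]>.4)&(P[...,0]<.9)&(abs(P[...,1])<.4)
    k,l,s,c=cv2.connectedComponentsWithStats(m.astype(np.uint8)); i=1+np.argmax(s[1:,4])
    Q=P[l==i]; r=cv2.minAreaRect((Q[:,:2]).astype(np.float32)); print(r,np.median(Q[:,2])); print(cv2.boxPoints(r))
    img=cv2.imread(f"pics/{n}0.png")
    cr=(155,95,385,225) if n=="top" else (130,130,330,310)
    cv2.imwrite(f"pics/{n}0z.png",cv2.resize(img[cr[1]:cr[3],cr[0]:cr[2]],None,fx=3.3,fy=3.3,interpolation=cv2.INTER_CUBIC))
E
```

```text
top [array([ 0.436, -0.43 ,  0.003]), array([ 0.432,  0.547, -0.003])]
((0.7715796232223511, -0.061610788106918335), (0.2463962286710739, 0.683830738067627), 2.208803415298462) 0.11424096321484828
[[ 0.63529515  0.27530232]
 [ 0.6616509  -0.40802035]
 [ 0.9078641  -0.3985239 ]
 [ 0.88150835  0.28479877]]
scene [0.378 0.095 0.003]
((0.7694879770278931, -0.06234234571456909), (0.2497519850730896, 0.6826779842376709), 2.3375558853149414) 0.11531088773100762
[[ 0.6307938   0.27361932]
 [ 0.658638   -0.40849057]
 [ 0.90818214 -0.39830402]
 [ 0.88033795  0.28380588]]
```

View pics/top0z.png

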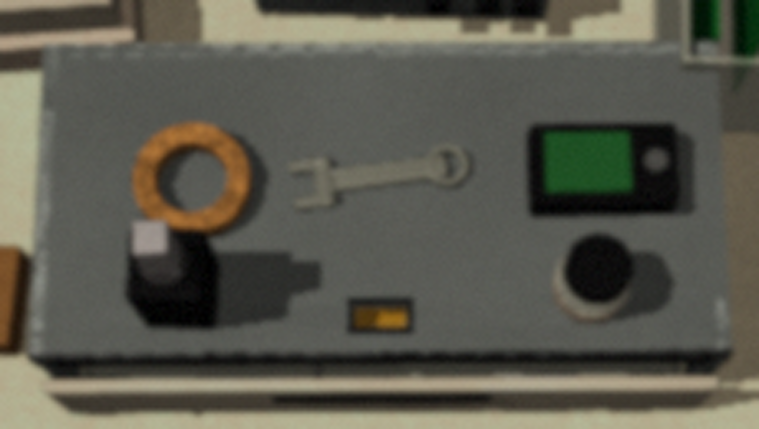

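View pics/scene0z.png

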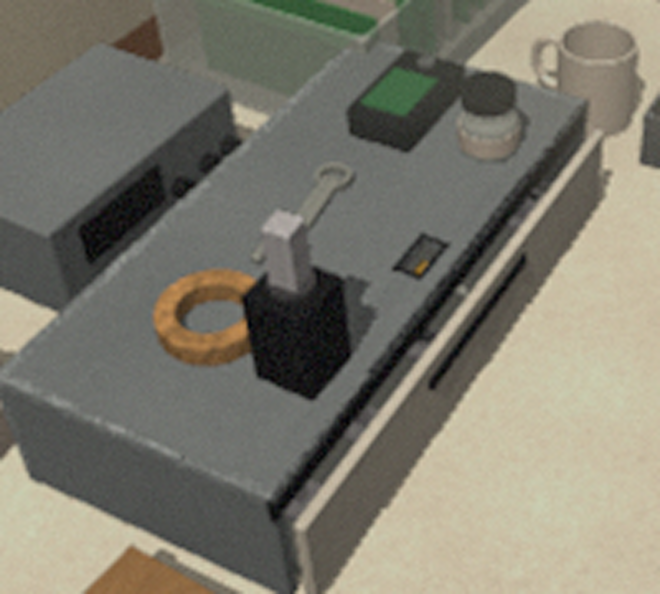

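```bash
cat > m1.py <<'E'
from h import *
img={n:cv2.imread(f"pics/{n}0.png") for n in("top","scene")}
P={n:cloud(n,np.load(f"pics/{n}0.npy")) for n in img}
for n in img:
    p=P[n]; near=(p[...,0]>.6)&(p[...,0]<.95)&(abs(p[...,1])<.35)
    for lo,hi,nm in((.240,.262,"key top"),(.187,.2,"stand top")):
        m=near&(p[...,2]>lo)&(p[...,2]<hi); q=p[m]
        r=cv2.minAreaRect(q[:,:2].astype(np.float32))
        print(n,nm,m.sum(),np.median(q,0).round(4),[np.round(x,4) for x in r])
        v,u=np.where(m); zz=.251 if nm=="key top" else .195
        r=cv2.minAreaRect(ray(n,np.c_[u,v],zz)[:,:2].astype(np.float32)); print("   ray",[np.round(x,4) for x in r])
    # front and back edges of top
    m=near&(abs(p[...,2]-.115)<.005)&(p[...,1]>-.22)
    q=p[m]; 
    yb=np.arange(-.2,.25,.01); F=[];B=[]
    for y in yb:
        s=q[abs(q[:,1]-y)<.004]
        if len(s)>5: F.append((y,s[:,0].min()));B.append((y,s[:,0].max()))
    F=np.array(F);B=np.array(B)
    for E in(F,B):
        a=np.polyfit(E[:,0],E[:,1],1); 
        for _ in range(4):
            k=abs(np.polyval(a,E[:,0])-E[:,1])<.004; a=np.polyfit(E[k,0],E[k,1],1)
        print(n,"edge x=",a.round(4),k.sum())
    for nm,y0,y1 in(("leftbin",.3,.6),("rightbin",-.55,-.28)):
        m=(p[...,2]>.05)&(p[...,2]<.07)&(p[...,0]>.3)&(p[...,0]<.65)&(p[...,1]>y0)&(p[...,1]<y1)
        k,l,s,c=cv2.connectedComponentsWithStats(cv2.dilate(m.astype(np.uint8),np.ones((3,3)))); 
        i=1+np.argmax(s[1:,4]); q=p[(l==i)&m]; print(n,nm,[np.round(x,3) for x in cv2.minAreaRect(q[:,:2].astype(np.float32))])
# slot in top: dark outline+yellow
g=img["top"]; sub=g[180:202,255:288].astype(int); hsv=cv2.cvtColor(g,cv2.COLOR_BGR2HSV)
for n,(u0,v0,u1,v1) in(("top",(255,180,288,202)),("scene",(240,195,275,222))):
    s=img[n][v0:v1,u0:u1]; b=s[...,0].astype(int)
    m=(b<np.median(b)*.62).astype(np.uint8); k,l,st,c=cv2.connectedComponentsWithStats(m); i=1+np.argmax(st[1:,4])
    v,u=np.where(l==i); W=ray(n,np.c_[u+u0,v+v0],.115)[:,:2].astype(np.float32)
    print(n,"slot",st[i],[np.round(x,4) for x in cv2.minAreaRect(W)],W.mean(0))
E
python3 m1.py
```

```text
top key top 124 [0.6849 0.166  0.2494] [array([0.6865, 0.1671]), array([0.0228, 0.022 ]), np.float64(6.6187)]
   ray [array([0.6847, 0.1657]), array([0.0253, 0.0205]), np.float64(3.9683)]
top stand top 311 [0.6753 0.1571 0.1939] [array([0.686 , 0.1671]), array([0.0505, 0.0501]), np.float64(0.4343)]
   ray [array([0.6847, 0.1667]), array([0.0497, 0.0513]), np.float64(1.7522)]
top edge x= [-0.0371  0.6471] 45
top edge x= [-0.0398  0.8869] 44
top leftbin [array([0.474, 0.401]), array([0.147, 0.231]), np.float64(88.833)]
top rightbin [array([ 0.521, -0.379]), array([0.23 , 0.147]), np.float64(3.258)]
scene key top 122 [0.6815 0.1689 0.2502] [array([0.6832, 0.1662]), array([0.0234, 0.023 ]), np.float64(1.3994)]
   ray [array([0.6794, 0.1699]), array([0.0295, 0.0305]), np.float64(1.5567)]
scene stand top 277 [0.6716 0.1783 0.1946] [array([0.6842, 0.1651]), array([0.0509, 0.0514]), np.float64(89.7025)]
   ray [array([0.6816, 0.1682]), array([0.0557, 0.0541]), np.float64(89.5331)]
scene edge x= [-0.0356  0.6438] 45
scene edge x= [-0.0321  0.8837] 43
scene leftbin [array([0.472, 0.399]), array([0.146, 0.23 ]), np.float64(88.646)]
scene rightbin [array([ 0.518, -0.381]), array([0.231, 0.154]), np.float64(3.102)]
top slot [  6   5  19  11 193] [array([0.6763, 0.0249]), array([0.0243, 0.0424]), np.float64(1.7488)] [0.67541844 0.02478086]
scene slot [ 19   6  16  21 121] [array([0.6376, 0.0234]), array([0.0201, 0.0834]), np.float64(3.4097)] [0.6391846  0.03001926]
```

Run:
```python
from h import *
print(ray("scene",[[257.3,207.6]],.115), proj("scene",[[.6755,.0248,.115]]), proj("top",[[.6755,.0248,.115]]))
g=cv2.imread("pics/scene0.png")[185:230,230:285]; cv2.imwrite("pics/slots.png",cv2.resize(g,None,fx=12,fy=12,interpolation=cv2.INTER_CUBIC))
g=cv2.imread("pics/top0.png")[178:204,250:292]; cv2.imwrite("pics/slott.png",cv2.resize(g,None,fx=16,fy=16,interpolation=cv2.INTER_CUBIC))
def q(yaw,half=0): # tool down, tool x at yaw
    r=R.from_euler('z',yaw)*R.from_quat([1,0,0,0]); a=r.as_quat(); return [a[3],a[0],a[1],a[2]]
y=np.radians(2.1)
for o in(np.pi/2,-np.pi/2):
    for p in((.685,.1663,.45),(.685,.1663,.228+.155),(.676,.0248,.333)): 
        s=bot.solve_ik(p,q(y+o)); print(o,p,None if s is None else np.round(s,2))
```

```text
[[0.67311109 0.0253778  0.115     ]] [[256.62431946 207.16688594]] [[270.01425434 190.32471402]]
1.5707963267948966 (0.685, 0.1663, 0.45) [ 0.18  0.66 -0.86  1.27  0.49  1.42 -0.61]
1.5707963267948966 (0.685, 0.1663, 0.383) [ 0.15  0.68 -0.77  1.36  0.47  1.28 -0.6 ]
1.5707963267948966 (0.676, 0.0248, 0.333) [ 0.34  0.66 -0.71  1.5   0.46  1.15 -0.41]
-1.5707963267948966 (0.685, 0.1663, 0.45) [ 0.32  0.82 -1.24  1.26  0.77  1.55  2.37]
-1.5707963267948966 (0.685, 0.1663, 0.383) [ 0.34  0.89 -1.24  1.35  0.83  1.47  2.32]
-1.5707963267948966 (0.676, 0.0248, 0.333) [-0.79  0.91  1.25  1.59 -0.88  1.31 -2.52]
```

View pics/slots.png

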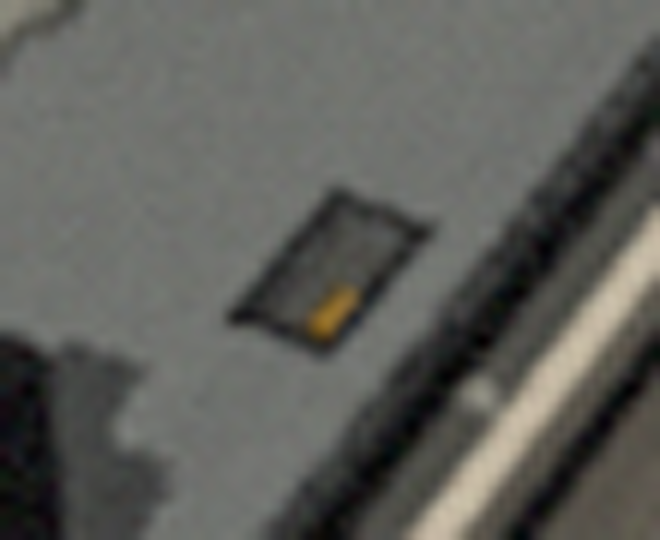

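View pics/slott.png

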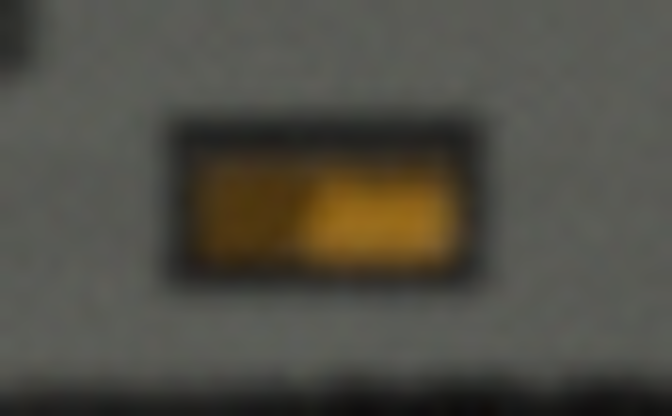

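```bash
cat >> h.py <<'E'
def q(yaw):
    a=(R.from_euler('z',yaw)*R.from_quat([1,0,0,0])).as_quat(); return [a[3],a[0],a[1],a[2]]
YAW=np.radians(2.1)
KQ=q(YAW+np.pi/2)
def st(t=""):
    s=state(); print(t,"t",round(s["time"],2),"p",s["eef_pos"].round(4),"f",s["ft_force"].round(1),"w",round(s["gripper_width"],4))
E
python3 - <<'E'
from h import *
K=(.6845,.1663)
bot.move_to([.35,-.35,.52],KQ); st()
bot.move_to([*K,.47],KQ); st()
bot.servo_line([*K,.228+.155],.12); st()
bot.grasp(); st("grip")
p,d=shot("top","t1",(155,95,385,225),3.3)
bot.servo_line([*K,.52],.15); st("up")
E
```

```text
t 1.14 p [ 0.3494 -0.351   0.5195] f [-0.  -0.   0.1] w 0.085
 t 3.35 p [0.6848 0.1649 0.4701] f [ 0.9 -0.3  0.2] w 0.0856
 t 4.22 p [0.6846 0.1665 0.3839] f [0.1 0.7 0.5] w 0.0858
grip t 4.83 p [0.6846 0.1664 0.3834] f [-0.2  0.3  1.9] w 0.0215
up t 5.94 p [0.6845 0.1661 0.5187] f [ 0.9 -0.5 -1.8] w 0.0214
```

View pics/t1.png

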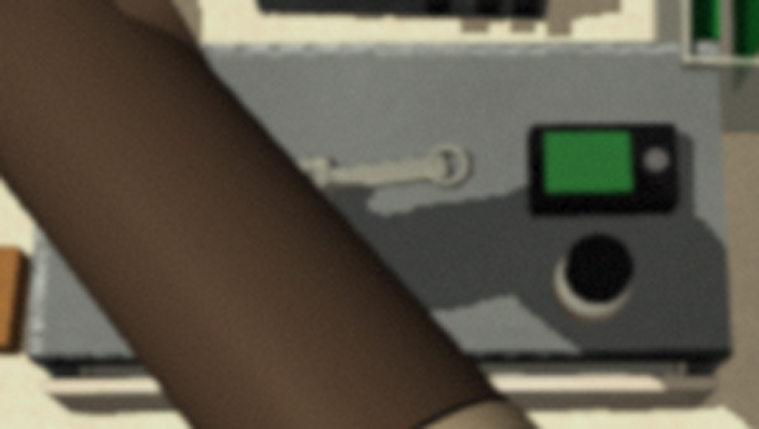

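Run:
```python
from h import *
S=(.6750,.0252)
bot.servo_line([*S,.519],.2,ori=KQ)
bot.servo_line([*S,.2584+.122],.12); st()
shot("scene","s2",(180,140,330,260),5)
p,d=shot("top","t2")
print(proj("scene",[[*S,.122],[*S,.115]]))
```

```text
t 8.11 p [0.6752 0.0254 0.3814] f [-0.2 -0.2 -0.4] w 0.0216
[[256.59014518 205.28333257]
 [256.70862958 207.32110519]]
```

View pics/s2.png

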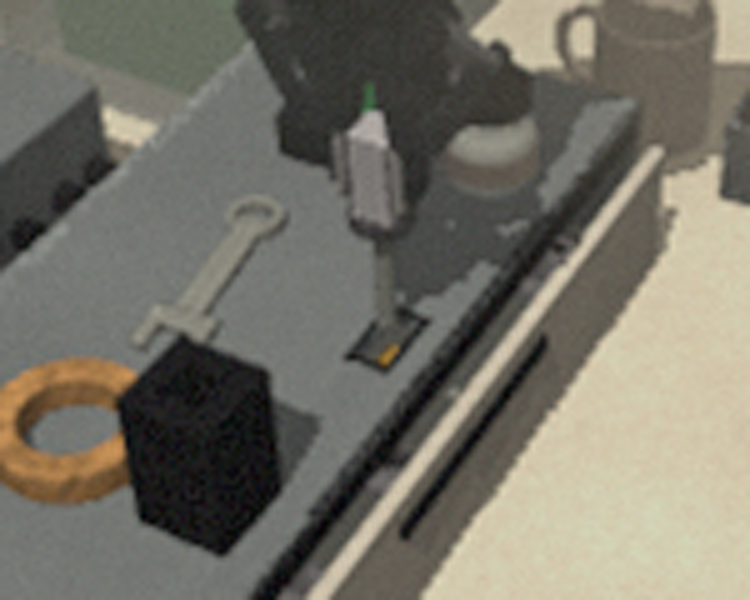

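View pics/t2.png

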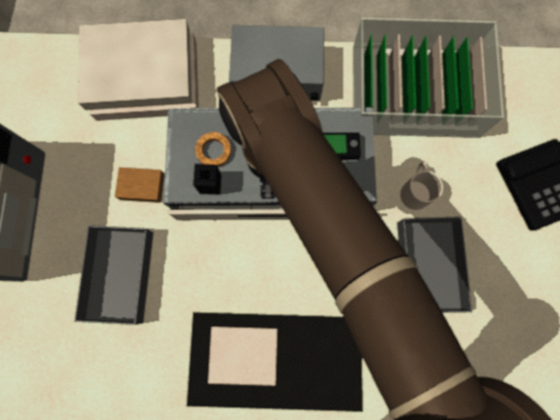

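Run:
```python
from h import *
S=(.6750,.0252)
print(bot.servo_line([*S,.2584+.092],.04,contact_N=8)); st("in slot")
```

```text
False
in slot t 9.11 p [0.6751 0.0253 0.3506] f [-1.   0.4 -1.4] w 0.0213
```

Run:
```python
from h import *
S=(.6750,.0252)
print(bot.servo_line([*S,.2584+.0755],.03,contact_N=18)); st("press")
bot.sleep(.3); st()
p,d=shot("scene","s3")
```

```text
False
press t 9.81 p [0.6752 0.0252 0.3342] f [2.1 0.4 1.4] w 0.0214
 t 10.11 p [0.6751 0.0252 0.3341] f [ 1.3 -0.4  2. ] w 0.0217
```

View pics/s3.png

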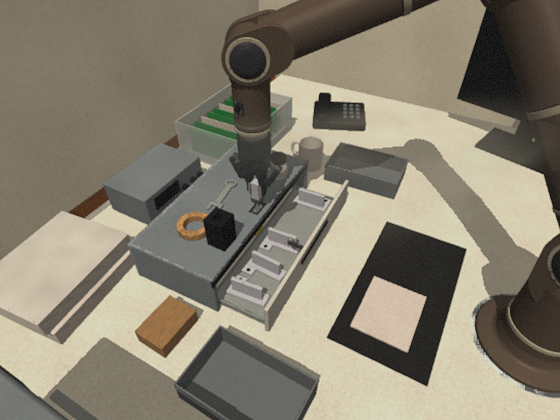

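Run:
```python
from h import *
S=(.6750,.0252); K=(.6845,.1663)
bot.sleep(.6)
bot.servo_line([*S,.40],.12)
bot.servo_line([*S,.50],.2)
bot.servo_line([*K,.50],.2)
bot.servo_line([*K,.42],.12); st()
print(bot.servo_line([*K,.3838],.05,contact_N=12)); st("parked")
bot.open_jaws(); st("open")
bot.servo_line([*K,.48],.2)
bot.move_to([.42,-.0,.55],q(YAW)); st()
bot.move_to([.30,-.45,.5],q(YAW)); st()
p,d=shot("top","t4"); np.save("pics/t4.npy",d)
p,d=shot("scene","s4"); np.save("pics/s4.npy",d)
```

```text
t 13.78 p [0.6847 0.1663 0.4209] f [-0.2 -0.3 -1.1] w 0.0211
False
parked t 14.66 p [0.6846 0.1663 0.3836] f [ 0.1  0.3 -1.8] w 0.0211
open t 15.3 p [0.6845 0.1663 0.3838] f [ 0.1 -0.3  0.1] w 0.0855
 t 17.15 p [0.4205 0.     0.5497] f [0.4 0.6 0.6] w 0.0853
 t 18.86 p [ 0.3012 -0.449   0.5002] f [0.3 0.5 0.1] w 0.0856
```

View pics/t4.png

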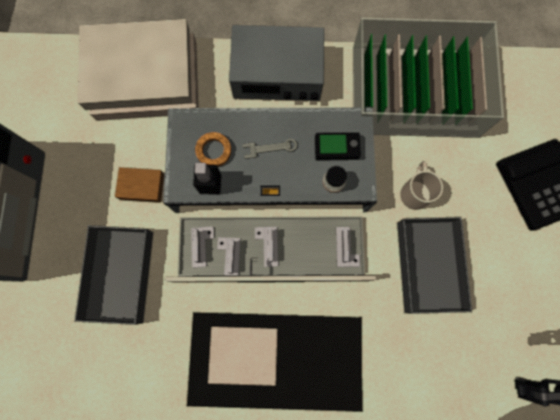

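View pics/s4.png

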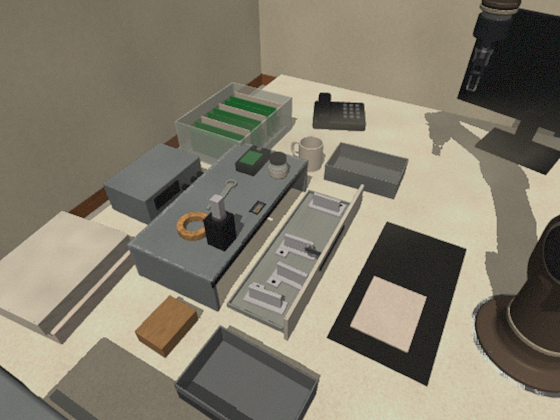

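Run:
```python
from h import *
g=cv2.imread("pics/t4.png")[210:290,172:382]; cv2.imwrite("pics/t4z.png",cv2.resize(g,None,fx=3.8,fy=3.8,interpolation=cv2.INTER_CUBIC))
g=cv2.imread("pics/s4.png")[180:330,225:370]; cv2.imwrite("pics/s4z.png",cv2.resize(g,None,fx=4,fy=4,interpolation=cv2.INTER_CUBIC))
for n,f in(("top","t4"),("scene","s4")):
    p=cloud(n,np.load(f"pics/{f}.npy"))
    m=(p[...,2]>.046)&(p[...,2]<.068)&(p[...,0]>.495)&(p[...,0]<.645)&(abs(p[...,1])<.26)
    k,l,s,c=cv2.connectedComponentsWithStats(m.astype(np.uint8))
    for i in range(1,k):
        if s[i,4]>15:
            Q=p[l==i]; r=cv2.minAreaRect(Q[:,:2].astype(np.float32)); print(n,c[i].round(0),s[i,4],[np.round(x,4) for x in r],Q[:,2].max().round(3))
    m=(abs(p[...,2]-.09)<.006)&(p[...,0]>.4)&(p[...,0]<.6)&(abs(p[...,1])<.28)
    Q=p[m]; print("panel",[np.round(x,4) for x in cv2.minAreaRect(Q[:,:2].astype(np.float32))])
```

```text
top [195. 245.] 159 [array([0.5489, 0.2037]), array([0.0784, 0.0109]), np.float64(3.3645)] 0.062
top [270. 244.] 132 [array([0.5565, 0.0231]), array([0.0789, 0.0075]), np.float64(2.049)] 0.064
top [345. 245.] 157 [array([ 0.5615, -0.1605]), array([0.0804, 0.0106]), np.float64(1.5281)] 0.061
top [230. 254.] 137 [array([0.5302, 0.1183]), array([0.01  , 0.0703]), np.float64(89.0462)] 0.062
panel [array([0.495 , 0.0189]), array([0.0538, 0.4875]), np.float64(1.8711)]
scene [327. 198.] 152 [array([ 0.5581, -0.163 ]), array([0.0794, 0.0149]), np.float64(3.8302)] 0.062
scene [299. 239.] 166 [array([0.554 , 0.0204]), array([0.0799, 0.0137]), np.float64(2.8718)] 0.062
scene [290. 269.] 173 [array([0.5289, 0.1172]), array([0.0118, 0.0676]), np.float64(88.2373)] 0.061
scene [265. 292.] 226 [array([0.547 , 0.2025]), array([0.0804, 0.0137]), np.float64(6.1452)] 0.061
panel [array([0.4926, 0.018 ]), array([0.0554, 0.4889]), np.float64(1.9549)]
```

View pics/t4z.png

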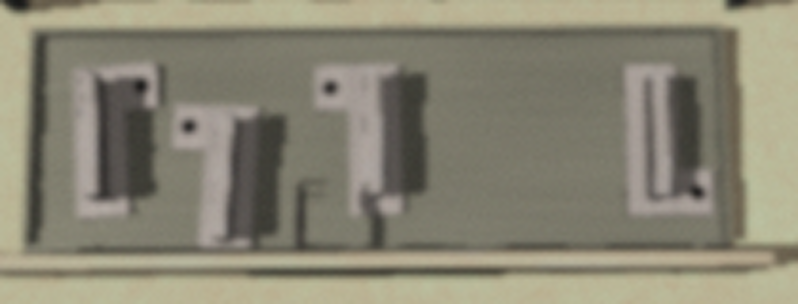

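View pics/s4z.png

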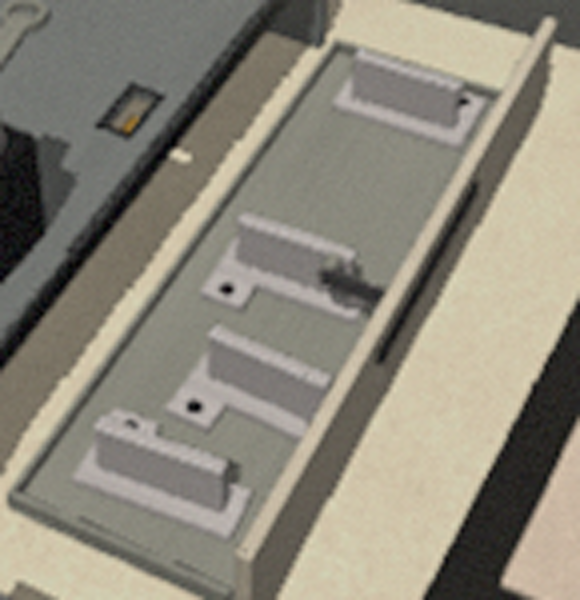

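Run:
```python
from h import *
for n,f,(v0,v1,u0,u1) in(("top","t4",(254,278,246,278)),("scene","s4",(240,262,300,326))):
    p=cloud(n,np.load(f"pics/{f}.npy")); print(n); print((p[v0:v1,u0:u1,2]*1000).round(0)[::2,::2])
    g=cv2.imread(f"pics/{f}.png")[v0-20:v1+10,u0-20:u1+20]; cv2.imwrite(f"pics/{f}y.png",cv2.resize(g,None,fx=10,fy=10,interpolation=cv2.INTER_CUBIC))
```

```text
top
[[13. 13. 12.  8. 10.  8. 12. 14. 14. 20. 15. 58. 56. 16. 17. 17.]
 [14. 10. 12. 14. 11. 14. 14. 10. 13. 15. 16. 56. 55. 19. 16. 15.]
 [12. 11. 90. 86. 85. 84. 11.  9. 13. 16. 16. 59. 52. 17. 17. 15.]
 [10. 15. 90. 88. 85. 84. 11.  7. 13. 21. 15. 54. 56. 23. 17. 15.]
 [12. 12. 90.  9. 10. 12. 12. 12. 14. 13. 16. 20. 18. 18. 15. 17.]
 [10. 10. 90. 10. 11. 10. 14.  9. 10. 17. 17. 17. 19. 18. 17. 15.]
 [12. 13. 87. 12. 12. 10.  9. 14.  9. 15. 15. 11. 13. 11.  8.  8.]
 [11. 11. 91. 13. 11. 11. 13. 11.  8. 13. 11. 10.  9. 14. 11. 12.]
 [12. 13. 90. 12. 12. 11. 11. 11. 15. 10. 10. 12.  9. 10. 10. 12.]
 [14. 17. 89. 10. 13.  9. 10.  8. 11. 10. 14.  9. 14. 12. 10.  9.]
 [12.  9. 89. 13.  8. 13.  8. 10. 12. 12. 11. 11. 17. 11. 18. 18.]
 [87. 90. 90. 92. 89. 89. 85. 88. 86. 87. 87. 91. 90. 91. 90. 90.]]
scene
[[59. 58. 59. 59. 58. 12. 14. 13. 12. 11. 14. 16. 10.]
 [49. 53. 56. 58. 58. 58. 58. 11. 13. 12. 12. 11. 11.]
 [42. 47. 47. 87. 89. 87. 57. 11. 13. 12. 15. 12. 12.]
 [34. 40. 41. 90. 87. 47. 50. 11. 10. 12. 12. 13. 13.]
 [26. 30. 34. 86. 88. 89. 89. 14. 11. 13. 13. 12. 90.]
 [22. 25. 25. 79. 84. 85. 88. 90. 88. 17. 11. 14. 90.]
 [18. 17. 20. 20. 24. 27. 78. 81. 85. 88. 91. 93. 90.]
 [17. 18. 20. 18. 17. 18. 19. 18. 79. 81. 83. 92. 92.]
 [13. 17. 16. 20. 20. 19. 20. 19. 13. 12. 93. 90. 88.]
 [13. 15. 11. 14. 15. 16. 18. 17. 13. 87. 89. 90. 78.]
 [12. 12. 12. 13. 13. 14. 14. 12. 13. 91. 90. 87. 74.]]
```

View pics/t4y.png

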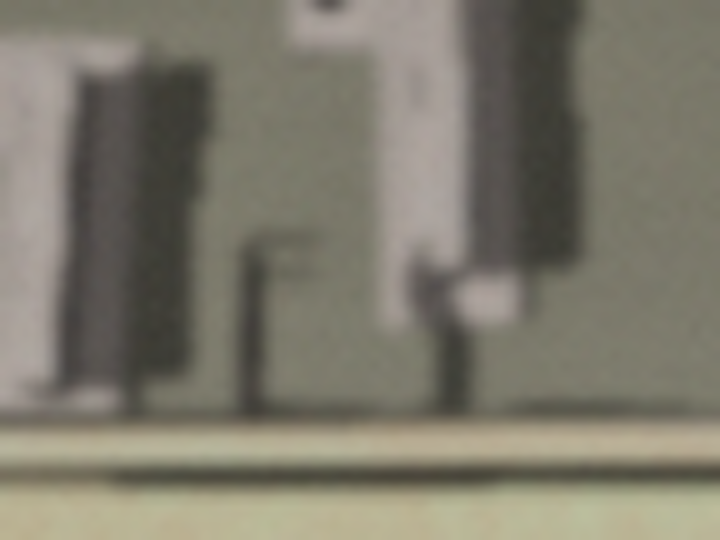

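View pics/s4y.png

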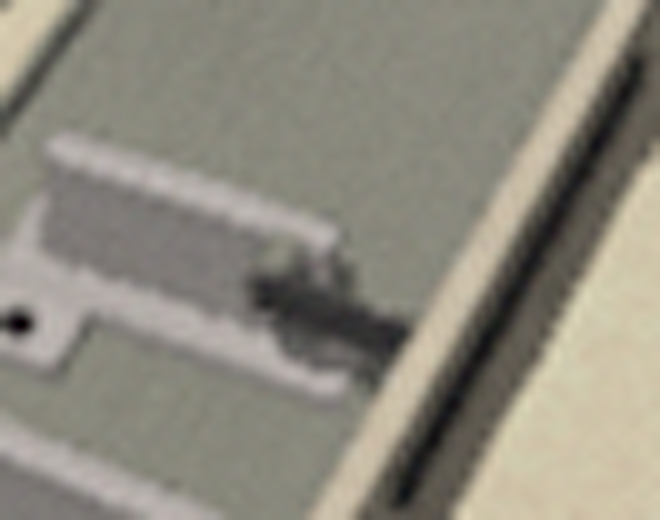

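```bash
cat >> h.py <<'E'
LB=np.array([.473,.400]); RB=np.array([.5195,-.380]); H=.042
def pick(x,y,yaw,dodge=(0,0)):
    o=q(yaw); z=.012+H+.155
    bot.move_to([x,y,.36],o)
    bot.servo_line([x,y,z+.045],.15,ori=o)
    c=bot.servo_line([x,y,z],.06,contact_N=15); st("down %s"%c)
    if c: return False
    bot.grasp(); st("grip")
    if state()["gripper_width"]<.006: return False
    x2,y2=x+dodge[0],y+dodge[1]
    bot.servo_line([x,y,z+.012],.06)
    if any(dodge): bot.servo_line([x2,y2,z+.014],.06)
    bot.servo_line([x2,y2,.36],.15); st("lift")
    return True
def place(x,y,yaw,drop=.002):
    o=q(yaw); z=.004+H+.155+drop
    bot.move_to([x,y,.36],o)
    bot.servo_line([x,y,z+.03],.15,ori=o)
    c=bot.servo_line([x,y,z],.05,contact_N=8); st("place %s"%c)
    bot.open_jaws(); st("open w")
    bot.servo_line([x,y,.36],.15)
def look(tag):
    p,d=shot("top",tag); np.save(f"pics/{tag}.npy",d)
    P=cloud("top",d); m=(P[...,2]>.044)&(P[...,2]<.068)&(P[...,0]>.485)&(P[...,0]<.645)&(abs(P[...,1])<.26)
    k,l,s,c=cv2.connectedComponentsWithStats(m.astype(np.uint8))
    for i in range(1,k):
        if s[i,4]>15:
            Q=P[l==i]; r=cv2.minAreaRect(Q[:,:2].astype(np.float32)); print(tag,c[i].round(0),s[i,4],[np.round(x,4) for x in r])
E
python3 - <<'E'
from h import *
y=YAW
for nm,p,o in(("A",(.548,.203,.209),y),("B",(.532,.118,.209),y),("C",(.575,.0225,.209),y),("D",(.56,-.162,.209),y),("LB+",(.473,.4,.2),np.pi/2),("LB-",(.473,.4,.2),-np.pi/2),("RB",(.5195,-.38,.2),y)):
    s=bot.solve_ik(p,q(o)); print(nm,None if s is None else np.round(s,2))
print(pick(.532,.1178,0.0,(.012,0)))
E
```

```text
A [ 0.08  0.7  -0.72  1.83  0.6   0.85 -2.47]
B [ 0.18  0.62 -0.64  1.93  0.52  0.77 -2.3 ]
C [ 0.36  0.67 -0.67  1.85  0.55  0.82 -2.13]
D [ 0.53  0.62 -0.45  1.84  0.38  0.76 -1.66]
LB+ [-0.18  0.83 -0.9   1.73  0.78  0.97 -1.39]
LB- [-0.02  1.05 -1.25  1.73  1.07  1.22  1.57]
RB [ 0.76  0.69 -0.3   1.7   0.26  0.8  -1.19]
down False t 22.97 p [0.5321 0.118  0.2092] f [ 0.7  0.4 -0.1] w 0.0857
grip t 23.65 p [0.5321 0.1178 0.2092] f [-0.9  0.2  2.8] w 0.0088
lift t 25.42 p [0.5437 0.1176 0.3591] f [-0.2  0.4 -2.5] w 0.0089
True
```

Run:
```python
from h import *
place(.423,.406,np.pi/2-.02)
look("t5"); shot("scene","s5")
```

```text
place False t 28.36 p [0.4229 0.4062 0.203 ] f [ 0.1  1.1 -1.1] w 0.0085
open w t 29.08 p [0.423 0.406 0.203] f [-0.2  0.8 -0.1] w 0.0855
t5 [195. 245.] 163 [array([0.5488, 0.2041]), array([0.0781, 0.0104]), np.float64(4.4848)]
t5 [270. 244.] 132 [array([0.5567, 0.0231]), array([0.0792, 0.0075]), np.float64(2.0303)]
t5 [345. 245.] 160 [array([ 0.5614, -0.1604]), array([0.0802, 0.0105]), np.float64(2.1108)]
```

View pics/s5.png

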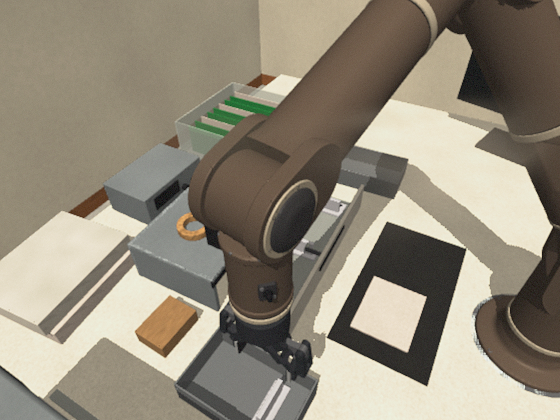

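View pics/t5.png

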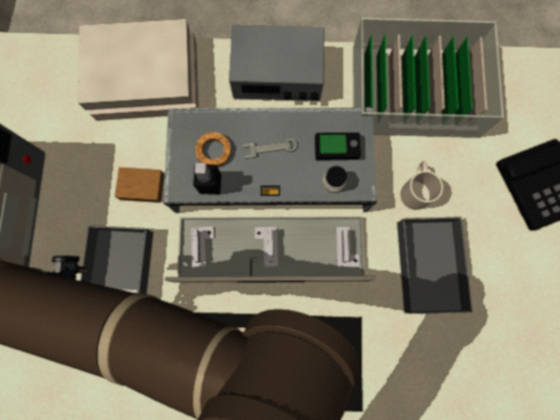

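Run:
```python
from h import *
bot.move_to([.45,.15,.42],q(YAW))
if pick(.560,-.1615,.034):
    bot.servo_line([.50,.05,.40],.25)
    place(.523,.400,np.pi/2-.02)
    look("t6")
```

```text
down False t 34.44 p [ 0.5602 -0.1614  0.2092] f [-0.  -1.   0.2] w 0.0853
grip t 35.12 p [ 0.5601 -0.1616  0.2091] f [-0.5 -0.1  1.5] w 0.0088
lift t 36.55 p [ 0.5596 -0.1616  0.359 ] f [-0.5  1.  -1.7] w 0.0088
place False t 40.67 p [0.523  0.4002 0.2031] f [-0.5  0.8 -1.9] w 0.0086
open w t 41.39 p [0.523 0.4   0.203] f [-0.4 -0.3 -1.2] w 0.0854
t6 [195. 238.] 93 [array([0.5645, 0.2056]), array([0.0468, 0.0096]), np.float64(5.1782)]
t6 [270. 244.] 132 [array([0.5564, 0.0231]), array([0.0788, 0.0075]), np.float64(2.0837)]
```

View pics/t6.png

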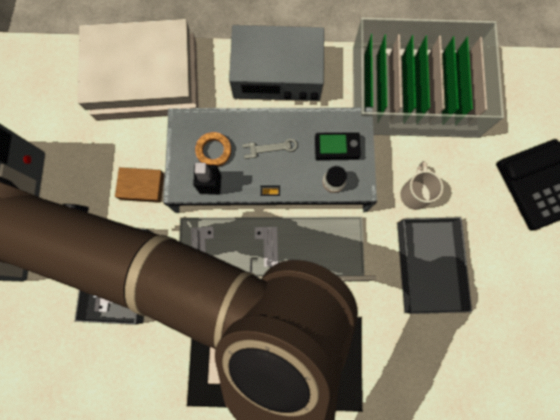

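Run:
```python
from h import *
bot.move_to([.45,.15,.42],q(YAW))
if pick(.575,.0222,.036,(.0,-.02)):
    bot.servo_line([.50,.10,.40],.25)
    place(.4825,.419,np.pi/2-.02,.016)
    bot.servo_line([.4825,.35,.42],.2)
    bot.move_to([.38,-.2,.5],q(YAW)); st()
    look("t7"); shot("scene","s7")
```

```text
down False t 46.22 p [0.5751 0.0223 0.2092] f [-0.   0.6  0.5] w 0.0853
grip t 46.9 p [0.5751 0.0222 0.2092] f [ 0.9 -0.4  2. ] w 0.0087
lift t 48.8 p [0.5747 0.002  0.3591] f [ 0.   0.3 -2.3] w 0.0088
place False t 52.34 p [0.4825 0.4192 0.2171] f [-0.8 -0.1 -0.7] w 0.0087
open w t 53.07 p [0.4825 0.419  0.217 ] f [-0.4  0.5  0.1] w 0.0852
 t 56.81 p [ 0.3806 -0.1992  0.4997] f [ 0.2 -1.1 -0.2] w 0.0853
t7 [195. 245.] 166 [array([0.5486, 0.2046]), array([0.0779, 0.0104]), np.float64(5.9694)]
```

View pics/t7.png

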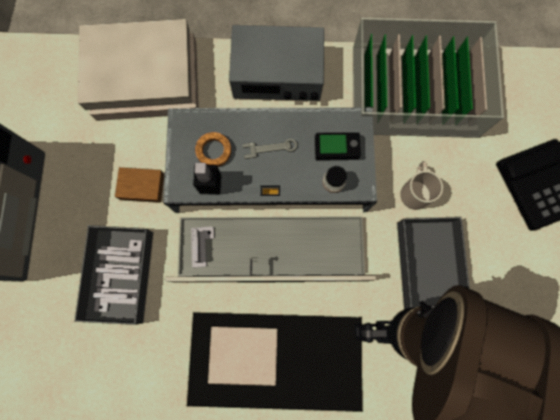

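View pics/s7.png

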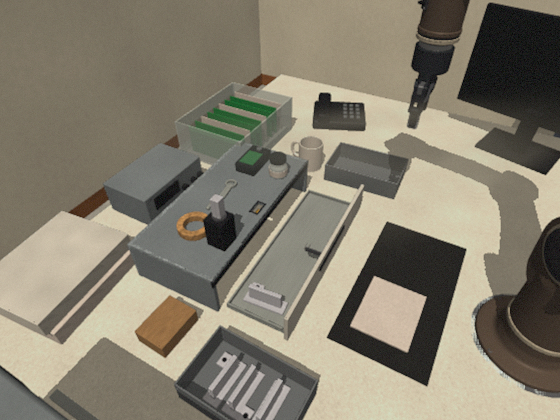

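Run:
```python
from h import *
bot.move_to([.45,.12,.45],q(YAW))
if pick(.548,.2035,.07):
    bot.servo_line([.50,.05,.40],.25)
    place(.5195,-.381,.054)
    bot.servo_line([.42,-.33,.45],.2)
    p,d=shot("top","t8"); shot("scene","s8"); st()
```

```text
down False t 60.6 p [0.5481 0.2037 0.2092] f [-0.3  0.1 -0.5] w 0.0851
grip t 61.28 p [0.548  0.2036 0.2092] f [ 0.  -0.2  2.4] w 0.009
lift t 62.71 p [0.5478 0.2032 0.359 ] f [ 0.4  0.7 -1.2] w 0.0085
place False t 66.87 p [ 0.5197 -0.3809  0.203 ] f [-0.3  0.7 -2.3] w 0.0087
open w t 67.59 p [ 0.5195 -0.381   0.203 ] f [ 0.6 -0.8  0.1] w 0.0851
 t 69.76 p [ 0.4203 -0.3304  0.4491] f [ 0.1  1.2 -0.7] w 0.0853
```

View pics/t8.png

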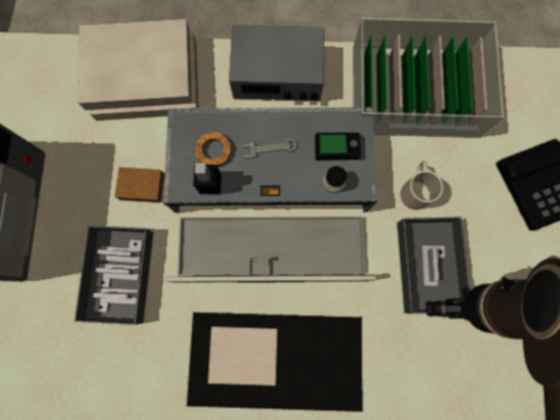

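View pics/s8.png

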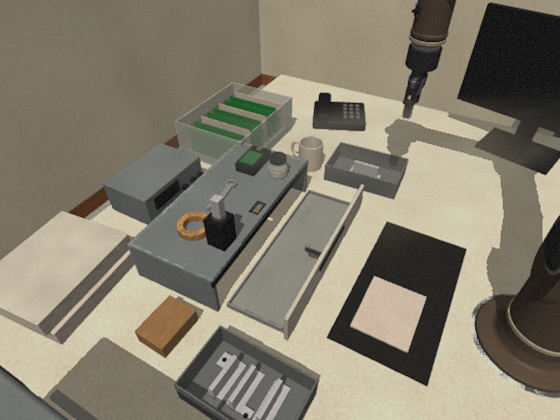

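Run:
```python
from h import *
for n,f in(("top","top0"),("top","t7"),("scene","scene0")):
    P=cloud(n,np.load(f"pics/{f}.npy")); 
    m=(abs(P[...,2]-.09)<.006)&(P[...,0]>.4)&(P[...,0]<.642)&(abs(P[...,1]-.05)<.15)&((P[...,1]<.02)|(P[...,1]>.08))
    Q=P[m]; e=[]
    a=np.polyfit(Q[:,1],Q[:,0],1)
    for _ in range(5):
        k=abs(np.polyval(a,Q[:,1])-Q[:,0])<.007; a=np.polyfit(Q[k,1],Q[k,0],1)
    print(f,a,k.sum(),np.percentile(Q[k,0]-a[0]*Q[k,1],[5,95]))
```

```text
top0 [-0.03772724  0.63213886] 440 [0.62769854 0.63689139]
t7 [-0.03648425  0.47410956] 459 [0.46957906 0.47876688]
scene0 [-0.034699    0.62847774] 329 [0.62448021 0.63366177]
```

Run:
```python
from h import *
o=q(YAW); u=np.array([np.cos(YAW),np.sin(YAW),0])
bot.grasp()
p0=np.array([.41,.015,.238])
bot.move_to([.41,.015,.42],o); bot.servo_line(p0,.15); st("low")
c=bot.servo_line(p0+u*.065,.04,contact_N=3); st("contact %s"%c)
p1=state()["eef_pos"].copy(); p1[2]=.238; np.save("p1.npy",p1)
c=bot.servo_line(p1+u*.145,.08,contact_N=20); st("push %s"%c)
shot("top","t9")
```

```text
low t 73.2 p [0.4103 0.0151 0.2385] f [ 0.2 -0.   0. ] w 0.0005
contact True t 74.33 p [0.4586 0.0168 0.2375] f [-3.  -0.2  2.3] w -0.0002
push False t 76.3 p [0.6016 0.022  0.2373] f [-11.1  -1.2   6.7] w -0.0
```

View pics/t9.png

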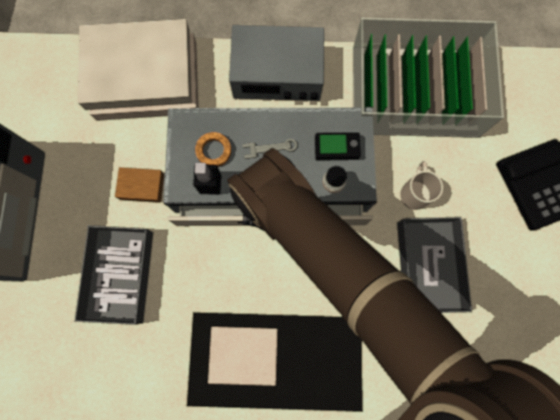

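Run:
```python
from h import *
u=np.array([np.cos(YAW),np.sin(YAW),0]); p1=np.load("p1.npy")
c=bot.servo_line(p1+u*.170,.025,contact_N=22); st("push %s"%c)
print((state()["eef_pos"]-p1)@u)
```

```text
push False t 77.5 p [0.6245 0.0231 0.2373] f [-22.6  -3.2  16.1] w 0.0001
0.16610941724072506
```

Run:
```python
from h import *
u=np.array([np.cos(YAW),np.sin(YAW),0]); p1=np.load("p1.npy")
bot.sleep(.3); st("hold"); print((state()["eef_pos"]-p1)@u)
for s in(.160,.152,.135):
    bot.servo_line(p1+u*s,.03); bot.sleep(.2); st(s)
shot("scene","s10")
```

```text
hold t 77.8 p [0.6245 0.0231 0.2373] f [-22.4  -2.1  16. ] w -0.0001
0.16610122080945933
0.16 t 78.48 p [0.6175 0.0225 0.2373] f [-4.9 -1.2  0.8] w 0.0003
0.152 t 79.1 p [0.6107 0.0223 0.2381] f [-0.5 -0.2 -0.2] w -0.0
0.135 t 80.02 p [0.5936 0.0217 0.238 ] f [ 0.5 -0.8 -0. ] w -0.0002
```

View pics/s10.png

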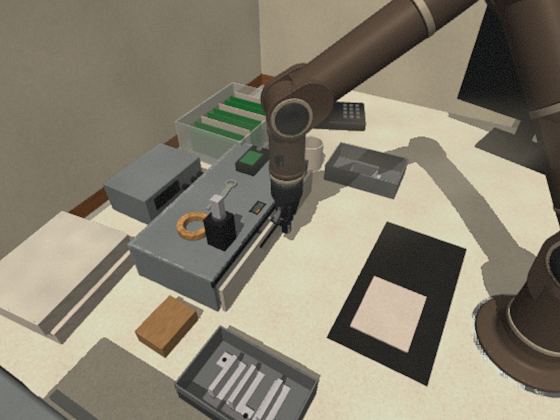

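Latched: the force vanished as I backed off and the drawer stayed. Retract and do the final checks.

Run:
```python
from h import *
u=np.array([np.cos(YAW),np.sin(YAW),0]); p1=np.load("p1.npy")
bot.servo_line(p1+u*.08,.15); p=p1+u*.08; p[2]=.42; bot.servo_line(p,.2)
bot.move_to([.30,-.45,.5],q(YAW)); bot.sleep(.3)
for n in("top","scene"):
    I,d=shot(n,"fin_"+n); P=cloud(n,d)
    if n=="top":
        m=(abs(P[...,2]-.09)<.006)&(P[...,0]>.4)&(P[...,0]<.642)&(abs(P[...,1]-.05)<.15); Q=P[m]; a=np.polyfit(Q[:,1],Q[:,0],1)
        for _ in range(5): k=abs(np.polyval(a,Q[:,1])-Q[:,0])<.007; a=np.polyfit(Q[k,1],Q[k,0],1)
        print("panel",a)
    m=(P[...,0]>.6)&(P[...,0]<.75)&(P[...,1]>.1)&(P[...,1]<.25)&(P[...,2]>.24)&(P[...,2]<.262); Q=P[m]
    print("key",m.sum(),np.median(Q,0).round(4))
    o=cv2.imread(f"pics/{n}0.png"); dd=np.abs(o.astype(int)-I[:,:,::-1]).max(2)[100:215,100:450]; 
    if n=="top": v,uu=np.where(dd>60); print("changed px in unit area",len(v),(uu.min()+100,v.min()+100,uu.max()+100,v.max()+100) if len(v) else "")
st()
```

```text
panel [-0.03776763  0.63228515]
key 123 [0.6828 0.1661 0.2499]
changed px in unit area 0 
key 120 [0.6789 0.1687 0.2501]
 t 83.97 p [ 0.3002 -0.4498  0.5   ] f [ 0.2 -0.5 -0.5] w -0.0004
```

View pics/fin_top.png

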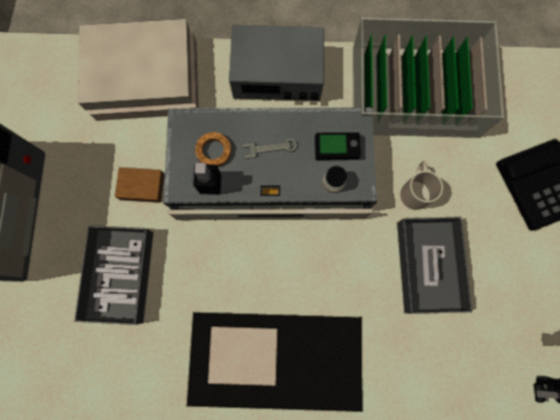

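View pics/fin_scene.png

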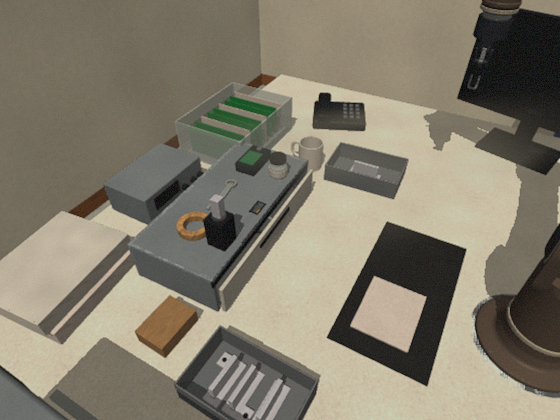

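Top view: the panel is back at its starting position (row 210). The key is upright at (205,170), three brackets are in the left bin at (118,275), one is in the right bin at (432,265), and the bystanders haven't moved.

```bash
python3 -c "
from h import *
bot.finish_job(); st()"
```

```text
the job is handed in; nothing more can be done
the job is handed in; nothing more can be done
```

The job is done and handed in at about 84 s of robot time. I pressed the latch with the key, hung the key back in its stand, and sorted the four brackets. Three were left-hand and went into the left bin; one was right-hand and went into the right bin. I then pushed the drawer shut.

**Last checks:**
- **Drawer:** the front panel is within about 0.2 mm of its original shut position. It stayed there with no force on the gripper after I backed off, so it is latched.
- **Key:** it is upright in the stand, with its top at the original height of 0.250 m. It reads about 2 mm nearer the robot than before, well within the play in the stand's hole.
- **Bystanders:** there was no visible change on or around the unit between the first and last top views.
- **Brackets:** all four rest flat in their bins with webs up. I let the third left-hand one fall about 16 mm so the fingers would clear its neighbours. I saw no sign of a bracket being knocked aside during the run.

**Disagreement:** the two cameras differed by 2 to 3 mm in x throughout, so I used values between them. No check failed.

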